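# Seat the stage insert of a stereo microscope and swing the clip over it

## Robot

A 7-joint arm with a two-finger parallel gripper is mounted at the origin on the work surface. World frame = base frame: x ahead of the robot, y to its left, z up, the work surface at z = 0. Lengths are in m, angles in rad, forces in N, time in s.
With the tool pointing down it reaches from about 0.425 to 0.825 m from the base axis. Payload 3.6 kg.
Tool frame: the origin (TCP) lies midway between the tips of the shut fingers; the grasp point (between the pads) lies 19 mm behind it; z points along the fingers, y is the direction in which the jaws open and shut (so a half turn about z gives the same grasp; the last joint's range is limited). The gripper opens to 85 mm and grips with 20 to 120 N. Pads are 22 mm wide; open, the fingers measure 114 mm over their backs; the gripper's body (76 mm by 85 mm) begins 54 mm behind the grasp point. The pads swing forward as they close: fully open they stand 13 mm farther back than shut.
Start: joints at [1.081, 0.615, -0.013, 1.423, 0.008, 1.103, -0.04], TCP at [0.291, -0.581, 0.231] pointing down, gripper open.
Joint ranges: [-3.12, 3.12], [-0.3, 2.06], [-1.34, 1.32], [0.26, 2.42], [-1.36, 4.5], [0.01, 1.98], [-2.84, 2.84]. Speed limits (rad/s): [2.79, 2.79, 3.14, 3.14, 3.14, 3.14, 3.14].

## Interface

Orientations are given as a rotation vector (axis times angle).
In Python, from cell import env gives the robot as it stands. The module is installed in compiled form; this text tells all that it offers.
- The arm moves only by the tool apply_moves, never from a script. Its arguments are lists of equal length, an entry for each row: "fingers": the opening, from 0 (shut) to 1 (fully open); "offset": the shift along the tool's x, y, z in mm, a list of three; "twist": the turn, a rotation vector about the tool's x, y, z in degrees, a list of three. In form: {"fingers": [fingers, ...], "offset": [[tx, ty, tz], ...], "twist": [[wx, wy, wz], ...]}. A call has exactly 5 rows; each row is the pose to reach, as a shift and turn from the pose measured when the call began, along the tool's axes at that moment; what a row does not reach only later rows make up. A row lasts 1/10 s, in which the tool goes at most 50 mm and 8.59 degrees, less where a joint would pass 70% of its speed; a pose out of reach is approached as far as the arm can. A call with a gripper value outside its range is refused whole. The fingers move at their own pace and stop on an object; "grip_force" is the grip in N (left out, the last holds). Time passes only in rows, so rows that repeat a pose let the fingers close, or fill a call up. It gives the time, the measured TCP pose, the force and the opening at its end, in the units of the state.
- env.sense(): the state, without advancing time (a new reading comes with each control period).
- env.read_camera(name): name is "scene" or "top" or "wrist"; returns the picture (400x640x3 uint8, red, green, blue); there is no depth.
- env.camera_model(name): a dict with "camera_matrix" (3x3 intrinsics, pixels), "extrinsics" (4x4, takes a point from world to camera coordinates). Camera axes: x right, y up, looking along -z (the intrinsics and any distortion apply to the point x, -y, -z); pixel columns grow to the right and rows downward; lengths in m; the calibration is good to about 2 mm. A picture is of the moment at which its call begins: read the wrist's pose just before it. camera_model takes no time and is no camera call; for the wrist camera it gives the pose at the moment of the call.
- env.close_job(): hands the job in, once; it reports no verdict.
The state is a dict: "clock": time; "joint_positions": joint angles; "qd": joint speeds; "tau": joint torques, N m; "tcp_pos": TCP position; "tool_rot": TCP orientation; "contact_force": force on the tool from outside, world axes, zero at the start; "ft_torque": the same for the moment, N m; "gripper_width": finger opening in m.
Only numpy, scipy, OpenCV 4.12 (cv2) and the standard library are available. Lean on these libraries where they do the work, as an engineer would, in place of code of your own. Each camera call takes 0.05 s, during which the arm holds its last target.

## Task

Push the large black disc across the top of the grey microscope base until it drops into the round recess and lies fully home, flat and flush. Then push the steel stage clip round on its pivot, as far as it goes, so that it lies over the disc. Only push: do not pick up or lift anything, and leave all the other things where they stand.

Things in the scene. Friction and masses are not known exactly. Their poses are not given: they have to be found in the camera images.
- base: grey microscope base, a flat block fixed to the table, 200 mm (its x) x 300 mm (its y) and 30 mm high; origin under its centre. Its -x side is the front (towards the robot), +y its left as the robot sees it. Its top is plain and smooth except for the recess, the clip and a dark round column socket, 44 mm across and 30 mm above the top, centred 74 mm towards +x and 60 mm towards -y of the centre
- recess (a point): centre of the mouth of the round recess, level with the top of the base, 70 mm from the base's centre along its +y. The recess is 76 mm across and 8 mm deep with a flat floor and upright walls; its mouth has no raised lip
- insert_center (a point): centre (half-way up) of the large disc: black, plain, 70 mm diameter, 8 mm thick, about 60 g. It starts lying loose and flat on the base top, on the -y part of it. Home in the recess its top is flush with the base and its centre is 26 mm above the table (34 mm when it lies on the base)
- clip (a joint): angle of the stage clip in rad: 0 with its arm pointing along the base's +y (open), 1.57 at its stop, with the arm pointing along the base's -x over the recess. It starts at 0 to 0.4 and turns anticlockwise seen from above as the angle grows; it stays where it is left, and turning it takes about 1 N at the post
- clip_pivot (a point): pivot of the clip at the height of the base top, 75 mm from the recess centre along the base's +x. The boss there is 20 mm across and 13 mm high
- clip_post (a point): top centre of the upright steel post by which the clip is pushed: 10 mm diameter, 50 mm from the pivot, its top 33 mm above the base top. The clip's flat arm is 14 mm wide and 66 mm long from the pivot; its underside is 5 mm and its upper side 9 mm above the base top, so it passes over the disc only when the disc is home
- vial_a: small brown glass vial with a white cap, 24 mm across, 42 mm tall, standing on the base near its front edge; origin under its centre
- vial_b: second, identical vial standing on the base near its front left corner; origin under its centre
- small_disc: black disc of 42 mm diameter, 8 mm thick, lying on the table to the right of the base: too small for the recess, not wanted; origin under its centre
- slide_box: closed blue slide box, 85 x 55 x 32 mm, on the table to the left of the base; origin under its centre
- dish: covered clear culture dish, 94 mm across, 15 mm tall, on the table to the left of the base; origin under its centre
- reagent: white bottle with a blue cap, 52 mm across, 85 mm tall, on the table to the right of the base; origin under its centre
- eyecup: black rubber eye cup, 44 mm across, 30 mm tall, on the table to the right of the base; origin under its centre
- insert: the same large disc, given by the centre of its underside
Things that resemble listed ones, but are neither listed nor needed, are in the scene too. What is shaped like the insert but orange is not meant.

How it is judged:
By the outcome, as a careful person would: the job done as asked, in the order asked, and still so for the second after the job is handed in, with the robot touching nothing.
It also fails if it takes over 67 s, if anything falls off the work surface, if the arm or the gripper's body presses on something with over 40 N, if the wrist force passes 120 N, or if a joint passes its speed limit or range.

## Working session

There is one attempt and no reset: what is moved stays moved. The work goes in short steps, Python scripts to look and compute and a tool call to move; the robot and the scene stay as the last step left them, time stands still between calls to the robot, and variables do not carry over. Pictures are saved under pics/ and viewed, and the job is handed in when it is done.

Besides the shell and the picture viewer there is one more tool, called after ">>>" by a JSON object that holds its "fn" and its "kwargs", one argument or row to a line. apply_moves: Moves the arm, as the interface text tells. Its arguments: {"type":"object","properties":{"fingers":{"type":"array"},"offset":{"type":"array"},"twist":{"type":"array"},"grip_force":{"type":"number"}},"required":["fingers","offset","twist"]}

```bash
mkdir -p pics
python3 - <<'E'
from cell import env
import cv2
for n in("top","scene"):
    cv2.imwrite(f"pics/{n}0.png",env.read_camera(n)[:,:,::-1])
    m=env.camera_model(n);print(n,m)
s=env.sense();print({k:s[k] for k in('clock','tcp_pos','tool_rot','contact_force','gripper_width')})
E
```

```text
top {'camera_matrix': array([[455.38847472,   0.        , 323.98531171],
       [  0.        , 455.38847472, 202.81435814],
       [  0.        ,   0.        ,   1.        ]]), 'extrinsics': array([[-0.00286651, -0.99951539,  0.03099637,  0.01014118],
       [ 0.98269112,  0.00292593,  0.18522851, -0.5613703 ],
       [-0.18522944,  0.03099082,  0.98220651, -0.81001001],
       [ 0.        ,  0.        ,  0.        ,  1.        ]])}
scene {'camera_matrix': array([[458.48135694,   0.        , 313.42133547],
       [  0.        , 458.48135694, 201.3577829 ],
       [  0.        ,   0.        ,   1.        ]]), 'extrinsics': array([[-0.81135645,  0.58446928, -0.00981699,  0.45394425],
       [-0.33878723, -0.45648371,  0.82270641,  0.15274582],
       [ 0.47636532,  0.67083402,  0.56838174, -1.17214292],
       [ 0.        ,  0.        ,  0.        ,  1.        ]])}
{'clock': 0.1, 'tcp_pos': array([ 0.29047684, -0.58071173,  0.23023413]), 'tool_rot': array([-3.05526427e+00, -7.21553447e-01,  9.02158443e-04]), 'contact_force': array([-1.27982566, -0.21631184,  0.70529794]), 'gripper_width': 0.08513036494103668}
```

View pics/top0.png

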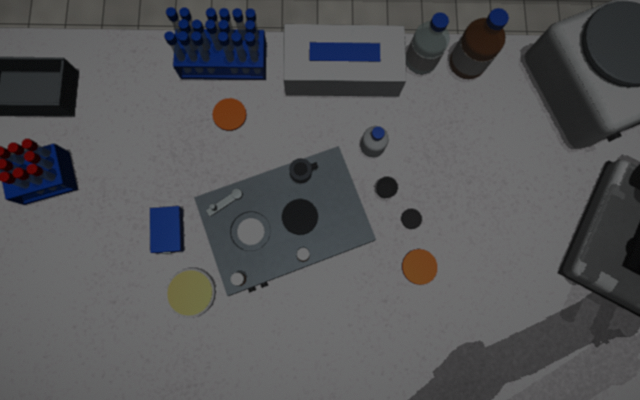

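View pics/scene0.png

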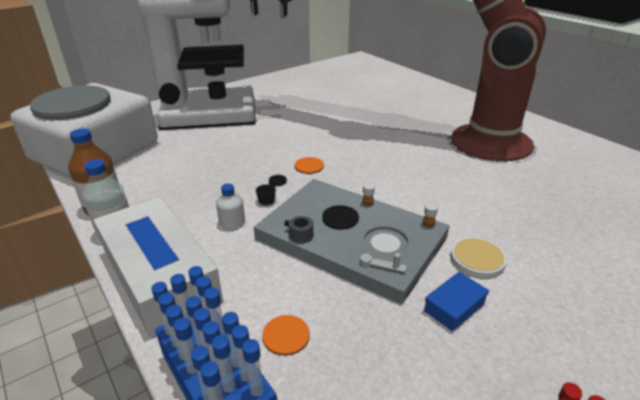

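The top view shows the base (corners about (195,197), (339,148), (375,240), (229,294)). On it are the large black disc at (300,217), the recess at (250,231), the clip from (238,193) to (210,210), and the vials at (303,254) and (238,278). I'll enlarge this area to confirm.

```bash
cat > h.py <<'E'
import numpy as np,cv2
from cell import env
def ray(n,uv,z,m=None):
    m=m or env.camera_model(n);K=m["camera_matrix"];E=m["extrinsics"];R=E[:3,:3];t=E[:3,3]
    d=R.T@np.array([(uv[0]-K[0,2])/K[0,0],-(uv[1]-K[1,2])/K[1,1],-1.]);c=-R.T@t
    return c+d*(z-c[2])/d[2]
def proj(n,p,m=None):
    m=m or env.camera_model(n);K=m["camera_matrix"];E=m["extrinsics"]
    q=E[:3,:3]@np.asarray(p)+E[:3,3];q=q*[1,-1,-1];return (K@q)[:2]/q[2]
E
python3 - <<'E'
import cv2
im=cv2.imread("pics/top0.png")[135:305,180:390]
cv2.imwrite("pics/top0c.png",cv2.resize(im,None,fx=3.5,fy=3.5,interpolation=cv2.INTER_CUBIC))
E
```

```text
(no output)
```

View pics/top0c.png

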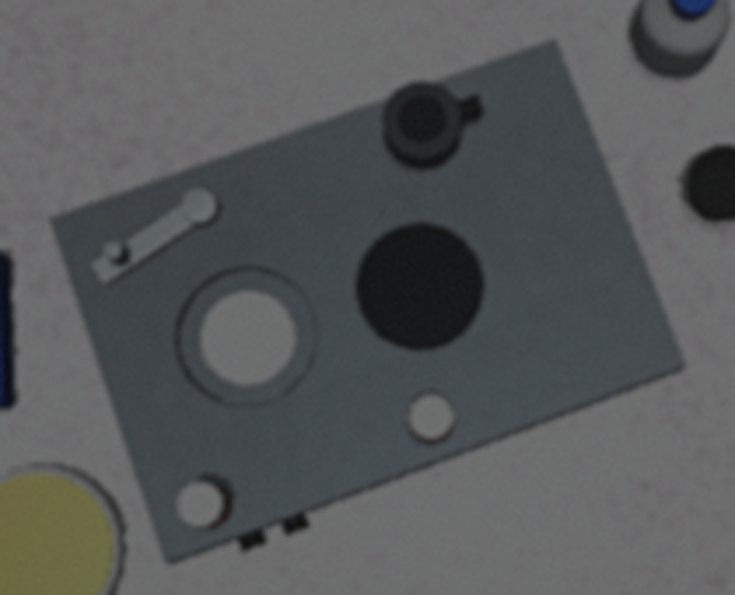

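The enlarged crop confirms it. The disc on the base (crop 420,287) is the only large black one. Small disc and eyecup are off the base on the right, and the orange ones are excluded. Recess is at crop (248,337), clip pivot at (199,206), post near (118,250). The column socket (422,122) and vials (431,417) and (201,503) are obstacles.

Run:
```python
from h import *
from scipy.optimize import least_squares
m=env.camera_model("top")
f=lambda x,y:((x+.5)/3.5-.5+180,(y+.5)/3.5-.5+135)
C=[ray("top",f(*p),.03,m) for p in [(52,218),(555,40),(684,367),(168,563)]]
loc=np.array([[.1,.15],[.1,-.15],[-.1,-.15],[-.1,.15]])
C=np.array(C)[:,:2]
def T(p,l):
    c,s=np.cos(p[2]),np.sin(p[2]);return np.array(l)@np.array([[c,s],[-s,c]])+p[:2]
r=least_squares(lambda p:(T(p,loc)-C).ravel(),[.55,.1,0.3]);p=r.x
print("base",p,np.degrees(p[2]),"res mm",r.fun.reshape(-1,2)*1e3)
im=cv2.imread("pics/top0.png",0)
sub=(im<45).astype('uint8');n,l,st,ce=cv2.connectedComponentsWithStats(sub)
for i in range(1,n):
    if st[i,4]>60 and 180<ce[i][0]<440 and 130<ce[i][1]<300: print("blob",ce[i],st[i])
def L(w): 
    c,s=np.cos(p[2]),np.sin(p[2]);return np.array([[c,s],[-s,c]])@(w[:2]-p[:2])*1e3
for n,q,z in[("disc",(420,287),.038),("recess",(248,337),.03),("pivot",(199,206),.043),("post",(115,249),.063),("vialA",(431,417),.072),("vialB",(201,503),.072),("sock",(422,118),.06),("dish",(42,558),.015),]:
    w=ray("top",f(*q),z,m);print(n,w.round(4),"local mm",L(w).round(1))
for n,l in[("recess",(0,.07)),("pivot",(.075,.07))]: print(n,T(p,[l]))
```

```text
base [0.53522112 0.08524978 0.35863919] 20.548511744144704 res mm [[-0.18644679  1.2509076 ]
 [ 0.81366256 -0.87005802]
 [ 0.08248363 -1.77984753]
 [-0.70969941  1.39899794]]
blob [368.82608696 150.33043478] [361 139  22  17 115]
blob [301.54469854 170.38877339] [290 159  28  25 481]
blob [386.01977401 187.10169492] [376 177  21  21 354]
blob [299.514174  216.4340176] [ 282  199   36   36 1023]
blob [410.91447368 218.45065789] [401 209  20  20 304]
disc [0.537  0.0563 0.038 ] local mm [ -8.5 -27.7]
recess [0.5105 0.1501 0.03  ] local mm [-0.4 69.5]
pivot [0.5807 0.177  0.043 ] local mm [74.8 69.9]
post [0.5531 0.2172 0.063 ] local mm [ 63.1 117.3]
vialA [0.4637 0.0494 0.072 ] local mm [-79.5  -8.5]
vialB [0.4201 0.1662 0.072 ] local mm [-79.4 116.2]
sock [0.6264 0.0554 0.06  ] local mm [ 74.9 -60. ]
dish [0.3923 0.2595 0.015 ] local mm [-72.7 213.3]
recess [[0.5106511  0.15079605]]
pivot [[0.58087925 0.17712108]]
```

```bash
cat >> h.py <<'E'
from scipy.spatial.transform import Rotation as Ro
B=np.array([0.53522,0.08525]);TH=0.35864
def W(l):
    c,s=np.cos(TH),np.sin(TH);return B+np.array([[c,-s],[s,c]])@(np.array(l)/1e3)
def Lo(w):
    c,s=np.cos(TH),np.sin(TH);return np.array([[c,s],[-s,c]])@(np.array(w)[:2]-B)*1e3
def plan(lxy,z,yawdeg_local):
    """target in base-local mm, z mm world, tool-x yaw in base-local deg"""
    s=env.sense();R=Ro.from_rotvec(s["tool_rot"]);p=s["tcp_pos"]
    y=np.radians(yawdeg_local)+TH
    Rt=Ro.from_matrix(np.array([[np.cos(y),np.sin(y),0],[np.sin(y),-np.cos(y),0],[0,0,-1]]))
    t=np.r_[W(lxy),z/1e3]
    print("off",(R.inv().apply(t-p)*1e3).round(1),"twist",np.degrees((R.inv()*Rt).as_rotvec()).round(2))
def st():
    s=env.sense();x=Ro.from_rotvec(s["tool_rot"]).as_matrix()[:,0]
    print("t",round(s["clock"],2),"loc",Lo(s["tcp_pos"]).round(1),"z",round(s["tcp_pos"][2]*1e3,1),"yaw",round(np.degrees(np.arctan2(x[1],x[0])-TH),1),"F",s["contact_force"].round(1),"w",round(s["gripper_width"]*1e3,1),"q",s["joint_positions"].round(2))
E
python3 -c "
from h import *
st();plan((-12.8,-77.5),150,85)"
```

```text
t 0.1 loc [-462.9 -537.7] z 230.2 yaw 6.0 F [-1.3 -0.2  0.7] w 85.1 q [ 1.08  0.62 -0.01  1.42  0.01  1.1  -0.04]
off [ 496.  -410.2   81.2] twist [ -0.11  -0.09 -78.97]
```

>>> {"fn": "apply_moves", "kwargs": {
  "fingers": [0.5,0.5,0.5,0.5,0.5],
  "offset": [
    [37,-31,0],
    [74,-62,0],
    [111,-92,0],
    [148,-123,0],
    [185,-154,0]
  ],
  "twist": [
    [0,0,-6],
    [0,0,-12],
    [0,0,-18],
    [0,0,-24],
    [0,0,-30]
  ]
}}

```text
clock: 0.6
tcp_pos: [0.3873, -0.3582, 0.2303]
tool_rot: [-2.761, -1.493, 0.0]
contact_force: [1.1, -0.5, -0.4]
gripper_width: 0.0429
```

```bash
python3 -c "
from h import *
st();plan((-12.8,-77.5),150,85)"
```

```text
t 0.6 loc [-294.2 -363.3] z 230.3 yaw 36.3 F [ 1.1 -0.5 -0.4] w 42.9 q [ 0.83  0.43 -0.18  1.77  0.09  0.95  0.03]
off [395.8 -63.8  81. ] twist [ -0.11  -0.13 -48.74]
```

>>> {"fn": "apply_moves", "kwargs": {
  "fingers": [0.5,0.5,0.5,0.5,0.5],
  "offset": [
    [46,-7,0],
    [92,-14,0],
    [138,-22,0],
    [184,-29,0],
    [230,-37,0]
  ],
  "twist": [
    [0,0,-6],
    [0,0,-12],
    [0,0,-18],
    [0,0,-24],
    [0,0,-30]
  ]
}}

```text
clock: 1.1
tcp_pos: [0.4825, -0.1438, 0.2306]
tool_rot: [-2.276, -2.161, -0.0]
contact_force: [0.3, -0.4, 0.5]
gripper_width: 0.0427
```

```bash
python3 -c "
from h import *
st();plan((-12.8,-77.5),110,85)"
```

```text
t 1.1 loc [-129.8 -196. ] z 230.6 yaw 66.5 F [ 0.3 -0.4  0.5] w 42.7 q [ 0.5   0.41 -0.36  1.83  0.17  0.93  0.01]
off [155.   60.3 120.8] twist [ -0.09  -0.14 -18.51]
```

>>> {"fn": "apply_moves", "kwargs": {
  "fingers": [0.5,0.5,0.5,0.5,0.5],
  "offset": [
    [40,16,10],
    [80,32,30],
    [120,47,60],
    [155,60,95],
    [155,60,121]
  ],
  "twist": [
    [0,0,-5],
    [0,0,-10],
    [0,0,-15],
    [0,0,-18.5],
    [0,0,-18.5]
  ]
}}

```text
clock: 1.6
tcp_pos: [0.5513, 0.0154, 0.1084]
tool_rot: [-1.885, -2.507, -0.01]
contact_force: [-0.7, 0.0, 0.2]
gripper_width: 0.0427
```

```bash
python3 -c "
from h import *
st();plan((-12.8,-77.5),45,85)
a=env.read_camera('top')[135:305,180:390,::-1]
cv2.imwrite('pics/t1.png',cv2.resize(a,None,fx=3.5,fy=3.5))
cv2.imwrite('pics/w1.png',env.read_camera('wrist')[:,:,::-1])
"
```

```text
t 1.6 loc [ -9.4 -71. ] z 108.4 yaw 85.6 F [-0.7  0.   0.2] w 42.7 q [ 0.19  0.65 -0.39  1.84  0.34  0.72 -0.11]
off [-7.2 -3.  63.3] twist [ 0.11 -0.45  0.55]
```

View pics/t1.png

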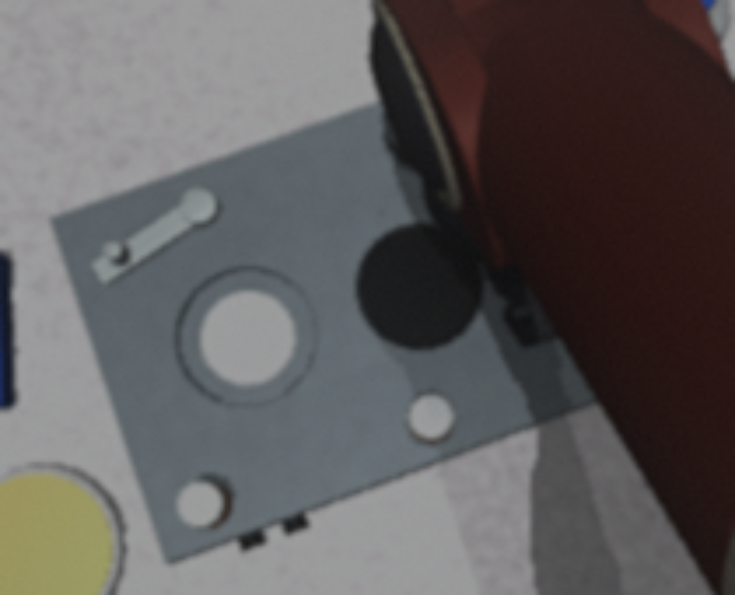

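View pics/w1.png

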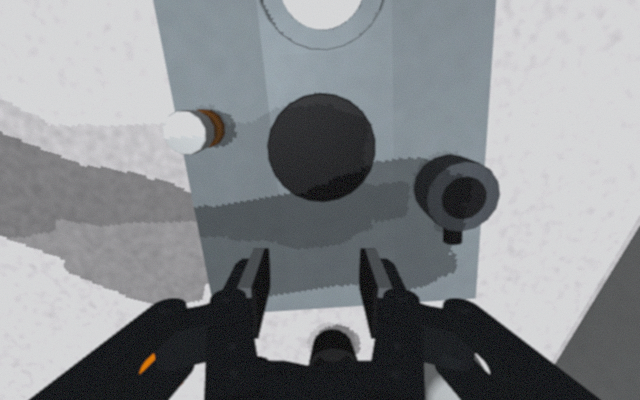

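The disc is undisturbed at (420,287) in the top crop. The wrist view shows it centred between the fingers at (321,147). Descending behind it.

>>> {"fn": "apply_moves", "kwargs": {
  "fingers": [0.5,0.5,0.5,0.5,0.5],
  "offset": [
    [-7,-3,20],
    [-7,-3,40],
    [-7,-3,60],
    [-7,-3,65],
    [-7,-3,65]
  ],
  "twist": [
    [0,-0.4,0.5],
    [0,-0.4,0.5],
    [0,-0.4,0.5],
    [0,-0.4,0.5],
    [0,-0.4,0.5]
  ]
}}

```text
clock: 2.2
tcp_pos: [0.5453, 0.0008, 0.0413]
tool_rot: [-1.907, -2.491, 0.016]
contact_force: [-0.6, 0.2, 0.2]
gripper_width: 0.0427
```

```bash
python3 -c "
from h import *
st();plan((-12.8,-77.5),31,85)"
```

```text
t 2.2 loc [-20.2 -82.6] z 41.3 yaw 84.6 F [-0.6  0.2  0.2] w 42.7 q [ 0.16  0.74 -0.32  1.89  0.4   0.58 -0.16]
off [ 5.8  7.  10.2] twist [-0.62  0.14 -0.41]
```

>>> {"fn": "apply_moves", "kwargs": {
  "fingers": [0.5,0.5,0.5,0.5,0.5],
  "offset": [
    [3,4,2],
    [5,7,4],
    [6,7,5],
    [6,7,5],
    [6,7,5]
  ],
  "twist": [
    [-0.6,0,-0.4],
    [-0.6,0,-0.4],
    [-0.6,0,-0.4],
    [-0.6,0,-0.4],
    [-0.6,0,-0.4]
  ]
}}

```text
clock: 2.7
tcp_pos: [0.5505, 0.0085, 0.0364]
tool_rot: [1.899, 2.5, -0.003]
contact_force: [-0.4, -0.9, -0.2]
gripper_width: 0.0425
```

```bash
python3 -c "
from h import *
st();plan((-12.8,-77.5),31,85)"
```

```text
t 2.7 loc [-12.6 -77.2] z 36.4 yaw 85.0 F [-0.4 -0.9 -0.2] w 42.5 q [ 0.14  0.75 -0.31  1.89  0.41  0.57 -0.17]
off [-0.3 -0.1  5.4] twist [-0.02  0.15  0.  ]
```

Settles well. Touching down gently to find the true tip height.

>>> {"fn": "apply_moves", "kwargs": {
  "fingers": [0.5,0.5,0.5,0.5,0.5],
  "offset": [
    [0,0,2],
    [0,0,4],
    [0,0,5],
    [0,0,6],
    [0,0,6]
  ],
  "twist": [
    [0,0,0],
    [0,0,0],
    [0,0,0],
    [0,0,0],
    [0,0,0]
  ]
}}

```text
clock: 3.2
tcp_pos: [0.5504, 0.0084, 0.0302]
tool_rot: [1.9, 2.5, -0.003]
contact_force: [-0.6, 0.5, -0.2]
gripper_width: 0.0427
```

>>> {"fn": "apply_moves", "kwargs": {
  "fingers": [0.5,0.5,0.5,0.5,0.5],
  "offset": [
    [0,0,0.5],
    [0,0,1],
    [0,0,1.5],
    [0,0,2],
    [0,0,2]
  ],
  "twist": [
    [0,0,0],
    [0,0,0],
    [0,0,0],
    [0,0,0],
    [0,0,0]
  ]
}}

```text
clock: 3.7
tcp_pos: [0.5504, 0.0084, 0.0283]
tool_rot: [1.899, 2.5, -0.003]
contact_force: [0.0, 1.3, 2.2]
gripper_width: 0.0424
```

```bash
python3 -c "
from h import *
st();plan((-12.8,-77.5),31,85)
cv2.imwrite('pics/w2.png',env.read_camera('wrist')[:,:,::-1])"
```

```text
t 3.7 loc [-12.8 -77.3] z 28.3 yaw 85.0 F [0.  1.3 2.2] w 42.4 q [ 0.14  0.76 -0.31  1.89  0.42  0.55 -0.18]
off [-0.2 -0.  -2.7] twist [-0.03  0.15 -0.  ]
```

View pics/w2.png

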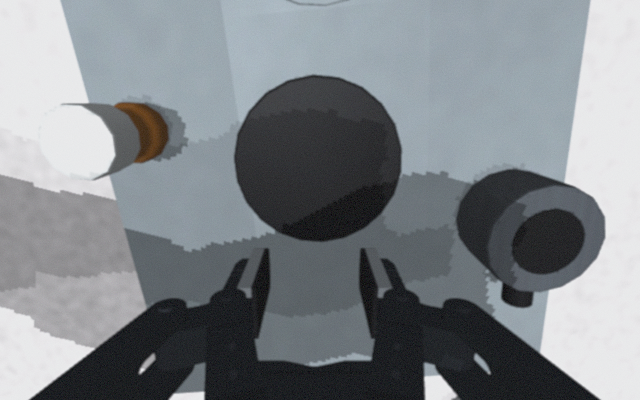

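Disc at (318,158), centred between the fingertips. A force of 2.2 N might be first contact, so I'll go 1 mm more to check.

>>> {"fn": "apply_moves", "kwargs": {
  "fingers": [0.5,0.5,0.5,0.5,0.5],
  "offset": [
    [0,0,0.5],
    [0,0,1],
    [0,0,1],
    [0,0,1],
    [0,0,1]
  ],
  "twist": [
    [0,0,0],
    [0,0,0],
    [0,0,0],
    [0,0,0],
    [0,0,0]
  ]
}}

```text
clock: 4.25
tcp_pos: [0.5504, 0.0084, 0.0283]
tool_rot: [1.899, 2.5, -0.003]
contact_force: [-2.0, -0.3, 7.9]
gripper_width: 0.0429
```

Contact height is TCP z = 28.3. Lifting 2 mm and pushing along tool x.

>>> {"fn": "apply_moves", "kwargs": {
  "fingers": [0.5,0.5,0.5,0.5,0.5],
  "offset": [
    [0,0,-2],
    [5,0,-2],
    [10,0,-2],
    [15,0,-2],
    [20,0,-2]
  ],
  "twist": [
    [0,0,0],
    [0,0,0],
    [0,0,0],
    [0,0,0],
    [0,0,0]
  ]
}}

```text
clock: 4.75
tcp_pos: [0.5448, 0.0283, 0.03]
tool_rot: [1.899, 2.5, -0.004]
contact_force: [-0.2, -0.1, -0.3]
gripper_width: 0.0425
```

>>> {"fn": "apply_moves", "kwargs": {
  "fingers": [0.5,0.5,0.5,0.5,0.5],
  "offset": [
    [5,0,0],
    [10,0,0],
    [15,0,0],
    [20,0,0],
    [25,0,0]
  ],
  "twist": [
    [0,0,0],
    [0,0,0],
    [0,0,0],
    [0,0,0],
    [0,0,0]
  ]
}}

```text
clock: 5.25
tcp_pos: [0.538, 0.0527, 0.0299]
tool_rot: [1.899, 2.5, -0.004]
contact_force: [0.6, -0.7, -0.0]
gripper_width: 0.0427
```

```bash
python3 -c "
from h import *
st();plan((-3.3,31.5),30.5,85)
cv2.imwrite('pics/w3.png',env.read_camera('wrist')[:,:,::-1])"
```

```text
t 5.25 loc [ -8.8 -31.4] z 29.9 yaw 85.0 F [ 0.6 -0.7 -0. ] w 42.7 q [ 0.05  0.75 -0.29  1.92  0.41  0.53 -0.25]
off [63.2  0.  -0.8] twist [-0.04  0.18  0.03]
```

View pics/w3.png

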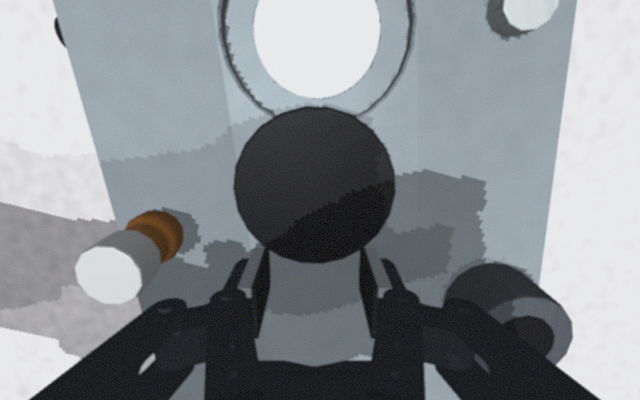

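The disc is cradled at (315,185), straight below the recess centre column (317). Continuing, with a slight 0.5 mm lift.

```bash
python3 -c "
from h import *
print(Lo(ray('wrist',(315,184.5),.038)),Lo(ray('wrist',(315,107),.038)), Lo(ray('wrist',(317,98),.022)))"
```

```text
[-5.13655932 11.22538773] [-2.44006142 42.71174583] [-1.25062682 46.07533056]
```

>>> {"fn": "apply_moves", "kwargs": {
  "fingers": [0.5,0.5,0.5,0.5,0.5],
  "offset": [
    [5,0,-0.5],
    [10,0,-0.5],
    [15,0,-0.5],
    [20,0,-0.5],
    [25,0,-0.5]
  ],
  "twist": [
    [0,0,0],
    [0,0,0],
    [0,0,0],
    [0,0,0],
    [0,0,0]
  ]
}}

```text
clock: 5.8
tcp_pos: [0.5308, 0.0786, 0.0304]
tool_rot: [1.897, 2.503, -0.003]
contact_force: [0.4, -0.9, -0.1]
gripper_width: 0.0427
```

>>> {"fn": "apply_moves", "kwargs": {
  "fingers": [0.5,0.5,0.5,0.5,0.5],
  "offset": [
    [5,0,0],
    [10,0,0],
    [15,0,0],
    [20,0,0],
    [25,0,0]
  ],
  "twist": [
    [0,0,0],
    [0,0,0],
    [0,0,0],
    [0,0,0],
    [0,0,0]
  ]
}}

```text
clock: 6.3
tcp_pos: [0.524, 0.1029, 0.0304]
tool_rot: [1.897, 2.502, -0.003]
contact_force: [0.6, -1.3, 0.6]
gripper_width: 0.0429
```

```bash
python3 -c "
from h import *
st();plan((-3.3,31.5),30.5,85)
cv2.imwrite('pics/w4.png',env.read_camera('wrist')[:,:,::-1])"
```

```text
t 6.3 loc [-4.3 20.5] z 30.4 yaw 85.1 F [ 0.6 -1.3  0.6] w 42.9 q [-0.05  0.74 -0.28  1.94  0.39  0.52 -0.34]
off [11.1  0.1 -0.1] twist [-0.03  0.12  0.11]
```

View pics/w4.png

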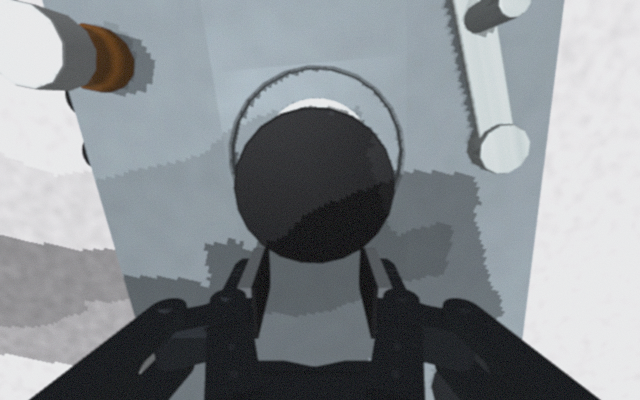

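Disc front edge is at row 107 and the recess rim at row 66, laterally aligned to about 1 mm. Finishing slowly.

>>> {"fn": "apply_moves", "kwargs": {
  "fingers": [0.5,0.5,0.5,0.5,0.5],
  "offset": [
    [2,0,0],
    [4,0,0],
    [6,0,0],
    [8,0,0],
    [8,0,0]
  ],
  "twist": [
    [0,0,0],
    [0,0,0],
    [0,0,0],
    [0,0,0],
    [0,0,0]
  ]
}}

```text
clock: 6.85
tcp_pos: [0.5215, 0.1124, 0.0305]
tool_rot: [1.895, 2.505, -0.001]
contact_force: [-0.7, -0.2, 0.1]
gripper_width: 0.043
```

```bash
python3 -c "
from h import *
st();plan((-3.3,31.5),30.5,85)
cv2.imwrite('pics/w5.png',env.read_camera('wrist')[:,:,::-1])"
```

```text
t 6.85 loc [-3.4 30.3] z 30.5 yaw 85.2 F [-0.7 -0.2  0.1] w 43.0 q [-0.07  0.74 -0.28  1.94  0.39  0.51 -0.35]
off [ 1.2 -0.   0. ] twist [-0.01  0.04  0.23]
```

View pics/w5.png

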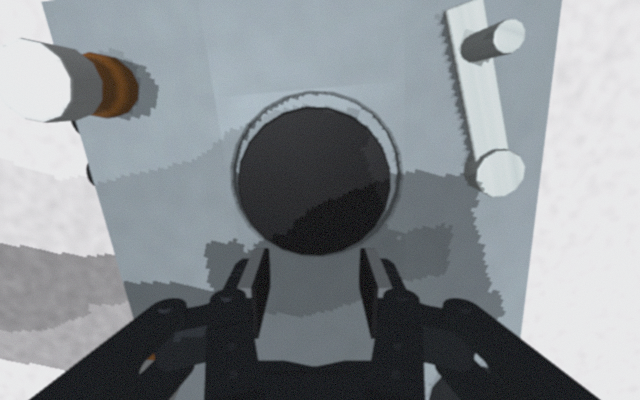

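The disc now appears smaller and lies inside the rim (238–390, 107–255), so it seems to have dropped. I'll back off, lift, and check.

>>> {"fn": "apply_moves", "kwargs": {
  "fingers": [0.5,0.5,0.5,0.5,0.5],
  "offset": [
    [-4,0,0],
    [-8,0,-5],
    [-10,0,-30],
    [-10,0,-60],
    [-10,0,-90]
  ],
  "twist": [
    [0,0,0],
    [0,0,0],
    [0,0,0],
    [0,0,0],
    [0,0,0]
  ]
}}

```text
clock: 7.4
tcp_pos: [0.5241, 0.1017, 0.1216]
tool_rot: [1.897, 2.504, -0.002]
contact_force: [1.4, -0.4, -0.3]
gripper_width: 0.0427
```

>>> {"fn": "apply_moves", "kwargs": {
  "fingers": [0,0,0,0,0],
  "offset": [
    [-15,15,0],
    [-40,30,0],
    [-70,45,0],
    [-80,60,0],
    [-80,60,0]
  ],
  "twist": [
    [0,0,0],
    [0,0,0],
    [0,0,0],
    [0,0,0],
    [0,0,0]
  ]
}}

```text
clock: 7.9
tcp_pos: [0.6058, 0.0376, 0.1217]
tool_rot: [1.902, 2.497, -0.001]
contact_force: [0.7, 0.7, -0.1]
gripper_width: 0.0001
```

```bash
python3 -c "
from h import *
st()
a=env.read_camera('top')[135:305,180:390,::-1]
cv2.imwrite('pics/t6.png',cv2.resize(a,None,fx=3.5,fy=3.5))
cv2.imwrite('pics/w6.png',env.read_camera('wrist')[:,:,::-1])
a=env.read_camera('scene')[150:320,220:480,::-1]
cv2.imwrite('pics/s6.png',cv2.resize(a,None,fx=3,fy=3,interpolation=2))"
```

```text
t 7.9 loc [ 49.4 -69.4] z 121.7 yaw 84.8 F [ 0.7  0.7 -0.1] w 0.1 q [ 0.12  0.69 -0.37  1.67  0.32  0.84 -0.12]
```

View pics/t6.png

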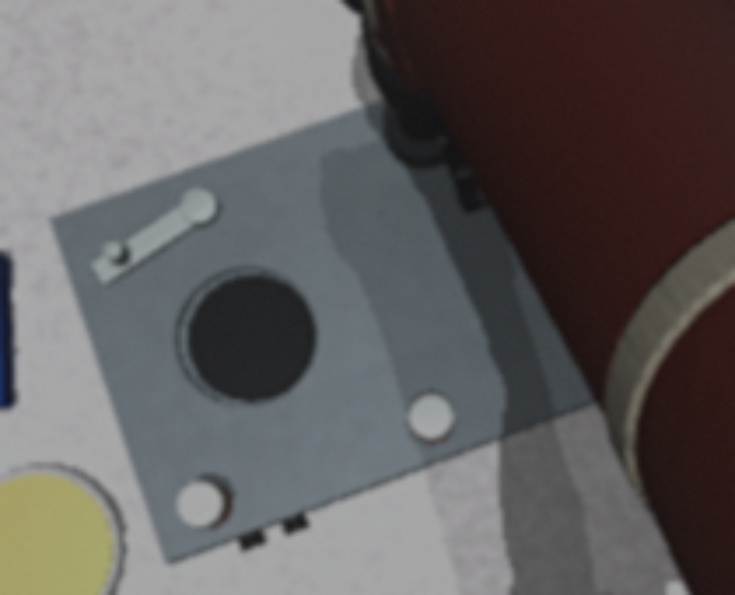

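View pics/w6.png

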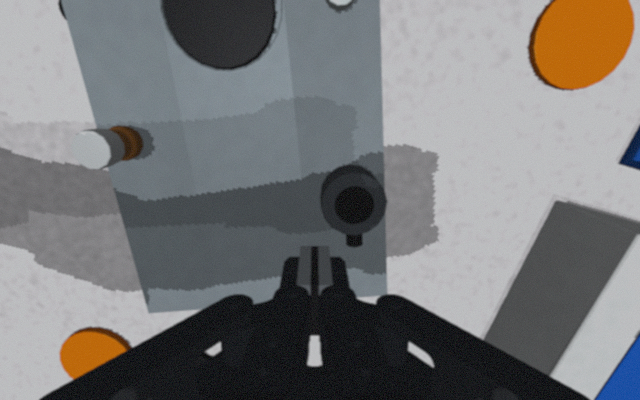

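View pics/s6.png

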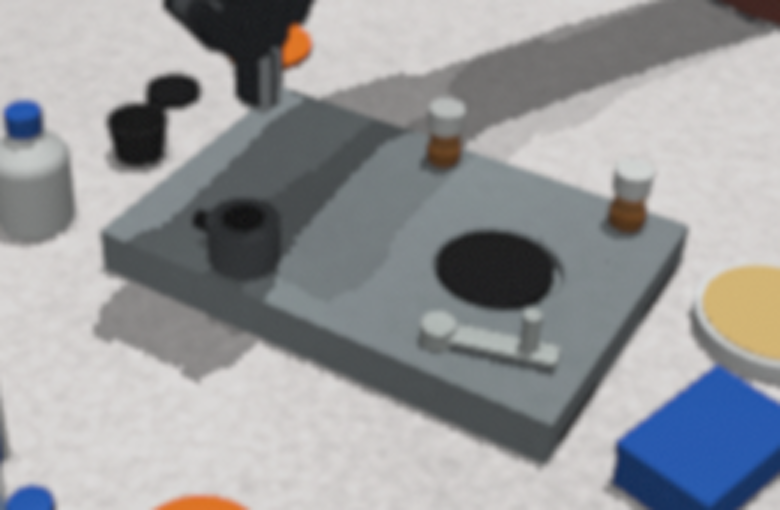

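The disc sits inside the recess in all views: top crop (252,339), with a thin crescent gap on the +y side. To confirm it's flush I'll measure it, then probe its rear (-y) part gently with the shut fingers.

```bash
python3 -c "
from h import *
im=cv2.imread('pics/t6.png',0)
b=(im<48).astype('uint8');n,l,s,c=cv2.connectedComponentsWithStats(b)
i=l[339,252];print(c[i],s[i])
u=((c[i]+.5)/3.5-.5+[180,135])
for z in(.030,.034):print(Lo(ray('top',u,z)))
plan((-2,50),60,85)"
```

```text
[251.68555217 337.72442412] [  190   277   124   123 11808]
[-1.47428606 67.70366772]
[-2.12117482 67.39945844]
off [109.8 -58.9  61.7] twist [-0.12  0.    0.21]
```

>>> {"fn": "apply_moves", "kwargs": {
  "fingers": [0,0,0,0,0],
  "offset": [
    [35,-20,0],
    [70,-40,10],
    [100,-55,30],
    [110,-59,50],
    [110,-59,60]
  ],
  "twist": [
    [0,0,0],
    [0,0,0],
    [0,0,0],
    [0,0,0],
    [0,0,0]
  ]
}}

```text
clock: 8.55
tcp_pos: [0.5121, 0.1345, 0.061]
tool_rot: [-1.884, -2.508, 0.005]
contact_force: [0.2, 1.4, 0.2]
gripper_width: -0.0
```

>>> {"fn": "apply_moves", "kwargs": {
  "fingers": [0,0,0,0,0],
  "offset": [
    [0,0,0],
    [0,0,5],
    [0,0,10],
    [0,0,15],
    [0,0,15]
  ],
  "twist": [
    [0,0,0],
    [0,0,0],
    [0,0,0],
    [0,0,0],
    [0,0,0]
  ]
}}

```text
clock: 9.05
tcp_pos: [0.512, 0.1337, 0.0455]
tool_rot: [-1.886, -2.507, 0.007]
contact_force: [-0.4, 0.5, -0.2]
gripper_width: 0.0003
```

```bash
python3 -c "
from h import *
st();plan((-2,50),30,85)"
```

```text
t 9.05 loc [-4.7 53.5] z 45.5 yaw 85.5 F [-0.4  0.5 -0.2] w 0.3 q [-0.1   0.71 -0.3   1.94  0.38  0.55 -0.38]
off [-3.3  3.  15.5] twist [-0.36 -0.08  0.55]
```

>>> {"fn": "apply_moves", "kwargs": {
  "fingers": [0,0,0,0,0],
  "offset": [
    [-3,3,3],
    [-3,3,6],
    [-3,3,9],
    [-3,3,12],
    [-3,3,13]
  ],
  "twist": [
    [-0.3,0,0.5],
    [-0.3,0,0.5],
    [-0.3,0,0.5],
    [-0.3,0,0.5],
    [-0.3,0,0.5]
  ]
}}

```text
clock: 9.55
tcp_pos: [0.5154, 0.1317, 0.0321]
tool_rot: [-1.898, -2.501, 0.001]
contact_force: [-0.4, -0.3, -0.5]
gripper_width: -0.0001
```

>>> {"fn": "apply_moves", "kwargs": {
  "fingers": [0,0,0,0,0],
  "offset": [
    [0,0,0.5],
    [0,0,1],
    [0,0,1.5],
    [0,0,2],
    [0,0,2]
  ],
  "twist": [
    [0,0,0],
    [0,0,0],
    [0,0,0],
    [0,0,0],
    [0,0,0]
  ]
}}

```text
clock: 10.05
tcp_pos: [0.5154, 0.1317, 0.0302]
tool_rot: [-1.898, -2.501, 0.001]
contact_force: [-0.4, -0.2, 0.2]
gripper_width: 0.0002
```

>>> {"fn": "apply_moves", "kwargs": {
  "fingers": [0,0,0,0,0],
  "offset": [
    [0,0,0.5],
    [0,0,1],
    [0,0,1],
    [0,0,1],
    [0,0,1]
  ],
  "twist": [
    [0,0,0],
    [0,0,0],
    [0,0,0],
    [0,0,0],
    [0,0,0]
  ]
}}

```text
clock: 10.55
tcp_pos: [0.5155, 0.1318, 0.0301]
tool_rot: [-1.898, -2.501, 0.0]
contact_force: [-1.2, -0.6, 6.6]
gripper_width: -0.0
```

The disc top is at 30.1 mm both at first contact and under 6.6 N, so it is flush and home. Lifting and going round to the +x side of the clip post.

>>> {"fn": "apply_moves", "kwargs": {
  "fingers": [0,0,0,0,0],
  "offset": [
    [0,0,-20],
    [0,0,-50],
    [0,0,-75],
    [0,0,-80],
    [0,0,-80]
  ],
  "twist": [
    [0,0,0],
    [0,0,8],
    [0,0,16],
    [0,0,24],
    [0,0,32]
  ]
}}

```text
clock: 11.05
tcp_pos: [0.5165, 0.132, 0.1117]
tool_rot: [-2.521, -1.874, -0.004]
contact_force: [0.1, -0.1, -0.3]
gripper_width: 0.0003
```

```bash
python3 -c "
from h import *
st();plan((90,124),110,14)"
```

```text
t 11.05 loc [-1.1 50.3] z 111.7 yaw 52.7 F [ 0.1 -0.1 -0.3] w 0.3 q [-0.16  0.6  -0.19  1.89  0.17  0.66 -0.75]
off [113.8  27.9   2. ] twist [ 3.000e-02 -1.500e-01  3.872e+01]
```

>>> {"fn": "apply_moves", "kwargs": {
  "fingers": [0,0,0,0,0],
  "offset": [
    [30,8,0],
    [60,16,0],
    [90,23,0],
    [114,28,0],
    [114,28,0]
  ],
  "twist": [
    [0,0,8],
    [0,0,16],
    [0,0,24],
    [0,0,32],
    [0,0,39]
  ]
}}

```text
clock: 11.55
tcp_pos: [0.5767, 0.2385, 0.1118]
tool_rot: [-2.998, -0.925, -0.008]
contact_force: [-0.5, 0.5, 0.3]
gripper_width: -0.0001
```

```bash
python3 -c "
from h import *
st();plan((90,124),46,14)
cv2.imwrite('pics/w7.png',env.read_camera('wrist')[:,:,::-1])"
```

```text
t 11.55 loc [ 92.7 129. ] z 111.8 yaw 13.7 F [-0.5  0.5  0.3] w -0.1 q [-0.43  0.7   0.02  1.64 -0.02  0.8  -1.38]
off [-4.2  4.4 65.7] twist [-0.16 -0.36 -0.26]
```

View pics/w7.png

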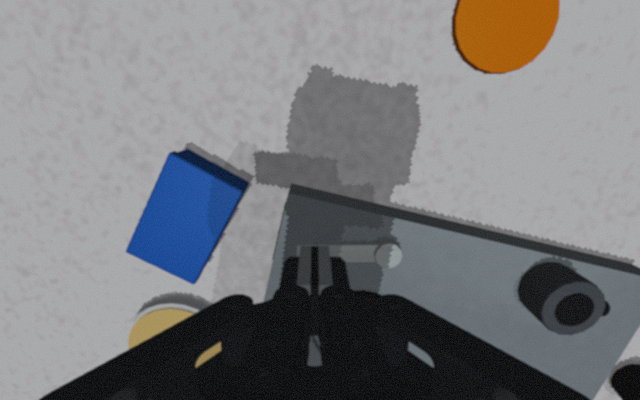

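The clip is visible at (300–400, 250), with the fingertips just on its +x side as planned. Descending.

>>> {"fn": "apply_moves", "kwargs": {
  "fingers": [0,0,0,0,0],
  "offset": [
    [-4,4,15],
    [-4,4,30],
    [-4,4,45],
    [-4,4,58],
    [-4,4,62]
  ],
  "twist": [
    [0,-0.3,0],
    [0,-0.3,0],
    [0,-0.3,0],
    [0,-0.3,0],
    [0,-0.3,0]
  ]
}}

```text
clock: 12.1
tcp_pos: [0.5736, 0.2298, 0.0472]
tool_rot: [-3.003, -0.92, 0.01]
contact_force: [-0.9, 0.0, -0.3]
gripper_width: 0.0002
```

>>> {"fn": "apply_moves", "kwargs": {
  "fingers": [0,0,0,0,0],
  "offset": [
    [0,0,1],
    [0,0,2],
    [0,0,2],
    [0,0,2],
    [0,0,2]
  ],
  "twist": [
    [0,0,0],
    [0,0,0],
    [0,0,0],
    [0,0,0],
    [0,0,0]
  ]
}}

```text
clock: 12.6
tcp_pos: [0.5739, 0.23, 0.0457]
tool_rot: [-3.003, -0.92, 0.008]
contact_force: [0.5, -0.4, -0.3]
gripper_width: -0.0001
```

```bash
python3 -c "
from h import *
st()
for a in (.24,.4,.6,.8,1.0,1.2,1.4,1.57):
  P=np.array([75-50*np.sin(a),70+50*np.cos(a)]);d=np.array([np.cos(a),np.sin(a)])
  print(a);plan(P+d*16,46,np.degrees(a))
a=env.read_camera('top')[135:305,180:390,::-1]
cv2.imwrite('pics/t8.png',cv2.resize(a,None,fx=3.5,fy=3.5))"
```

```text
t 12.6 loc [ 87.1 121.9] z 45.7 yaw 13.5 F [ 0.5 -0.4 -0.3] w -0.1 q [-0.42  0.79  0.01  1.69 -0.02  0.67 -1.38]
0.24
off [-8.1 -2.4 -0.3] twist [-0.13  0.27 -0.24]
0.4
off [-16.3  -4.3  -0.2] twist [-0.15  0.26 -9.41]
0.6
off [-26.7  -4.7  -0.2] twist [ -0.17   0.24 -20.87]
0.8
off [-37.1  -3.1  -0.1] twist [ -0.2    0.23 -32.33]
1.0
off [-46.9   0.5  -0.1] twist [ -0.22   0.21 -43.79]
1.2
off [-55.8   6.   -0.1] twist [ -0.25   0.19 -55.25]
1.4
off [-63.5  13.2  -0. ] twist [ -0.27   0.17 -66.71]
1.57
off [-68.7  20.4  -0. ] twist [ -0.29   0.15 -76.45]
```

View pics/t8.png

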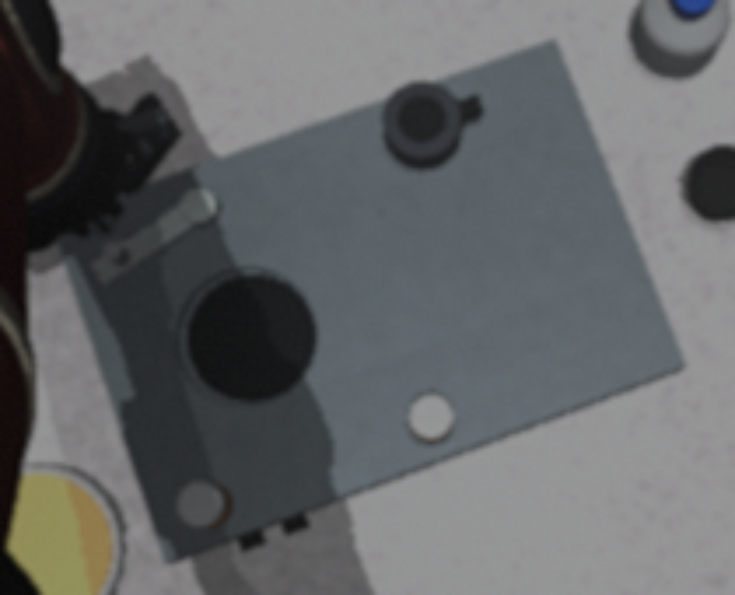

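>>> {"fn": "apply_moves", "kwargs": {
  "fingers": [0,0,0,0,0],
  "offset": [
    [-4,-1,0],
    [-8,-2.5,0],
    [-16,-4,0],
    [-21.5,-4.5,0],
    [-26.5,-4.5,0]
  ],
  "twist": [
    [0,0,0],
    [0,0,-1],
    [0,0,-8.5],
    [0,0,-15],
    [0,0,-21]
  ]
}}

```text
clock: 13.15
tcp_pos: [0.5493, 0.2191, 0.046]
tool_rot: [-2.78, -1.459, 0.006]
contact_force: [0.7, 0.2, 0.8]
gripper_width: 0.0001
```

```bash
cat >> h.py <<'E'
def arc(A,k=16):
  st()
  for a in A:
    P=np.array([75-50*np.sin(a),70+50*np.cos(a)]);d=np.array([np.cos(a),np.sin(a)])
    print(a,end=' ');plan(P+d*k,46,np.degrees(a))
E
python3 -c "
from h import *
arc((.7,.8,.9,1.,1.1))
a=env.read_camera('top')[135:305,180:390,::-1]
cv2.imwrite('pics/t9.png',cv2.resize(a,None,fx=3.5,fy=3.5))"
```

```text
t 13.15 loc [ 60.2 120.4] z 46.0 yaw 34.8 F [0.7 0.2 0.8] w 0.1 q [-0.36  0.76 -0.09  1.77  0.1   0.62 -1.11]
0.7 off [-5.3 -1.4  0. ] twist [-0.2   0.13 -5.28]
0.8 off [-10.4  -2.3   0.1] twist [ -0.21   0.12 -11.01]
0.9 off [-15.7  -2.6   0.1] twist [ -0.21   0.11 -16.74]
1.0 off [-20.9  -2.5   0.1] twist [ -0.22   0.1  -22.47]
1.1 off [-26.1  -1.8   0.1] twist [ -0.22   0.09 -28.2 ]
```

View pics/t9.png

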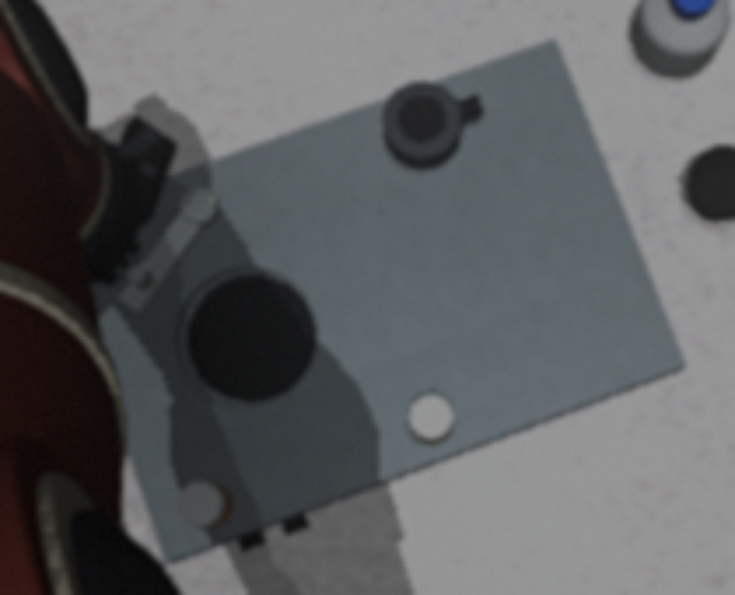

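The clip is turning: its tip moved from (102,272) to (133,300), and the disc and vials are unmoved. Continuing round the arc.

>>> {"fn": "apply_moves", "kwargs": {
  "fingers": [0,0,0,0,0],
  "offset": [
    [-5.5,-1.5,0],
    [-10.5,-2.5,0],
    [-15.5,-2.5,0],
    [-21,-2.5,0],
    [-26,-2,0]
  ],
  "twist": [
    [0,0,-5.5],
    [0,0,-11],
    [0,0,-17],
    [0,0,-22.5],
    [0,0,-28]
  ]
}}

```text
clock: 13.7
tcp_pos: [0.5324, 0.1983, 0.0464]
tool_rot: [-2.339, -2.093, 0.005]
contact_force: [0.7, 0.5, 0.3]
gripper_width: 0.0003
```

```bash
python3 -c "
from h import *
arc((1.2,1.3,1.4,1.5,1.57,1.65))
a=env.read_camera('top')[135:305,180:390,::-1]
cv2.imwrite('pics/t10.png',cv2.resize(a,None,fx=3.5,fy=3.5))"
```

```text
t 13.7 loc [ 37.1 106.8] z 46.4 yaw 63.1 F [0.7 0.5 0.3] w 0.3 q [-0.25  0.74 -0.22  1.83  0.26  0.6  -0.75]
1.2 off [-4.7 -0.9  0.4] twist [-0.25  0.01 -5.66]
1.3 off [-9.9 -1.7  0.4] twist [ -0.25  -0.   -11.39]
1.4 off [-15.1  -2.    0.4] twist [-2.500e-01 -1.000e-02 -1.712e+01]
1.5 off [-20.4  -1.8   0.4] twist [ -0.25  -0.03 -22.85]
1.57 off [-24.   -1.4   0.4] twist [ -0.25  -0.04 -26.86]
1.65 off [-28.1  -0.5   0.4] twist [ -0.25  -0.05 -31.45]
```

View pics/t10.png

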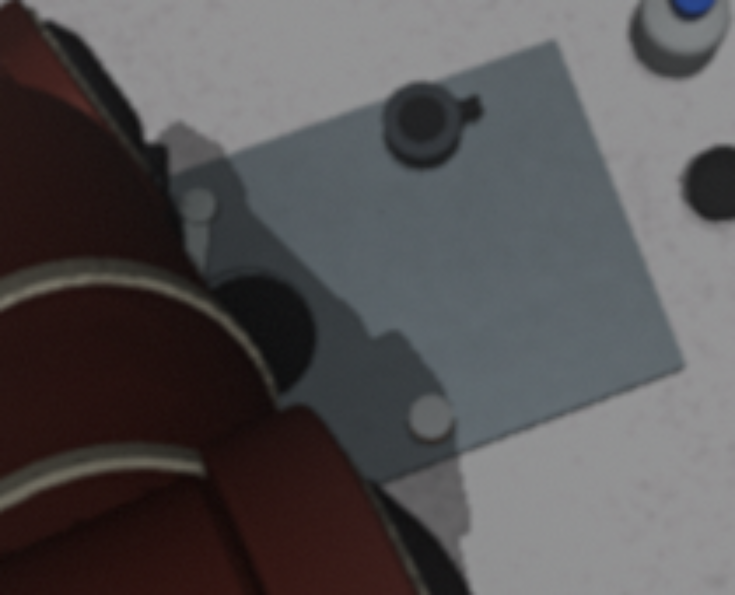

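The clip is past about 1 rad, with its pivot and arm running down from (199,206) and the tip hidden by the arm. Pushing on to near the stop.

>>> {"fn": "apply_moves", "kwargs": {
  "fingers": [0,0,0,0,0],
  "offset": [
    [-5,-1,0],
    [-10,-1.5,0],
    [-15,-2,0],
    [-18,-2,0],
    [-20.5,-2,0]
  ],
  "twist": [
    [0,0,-5.5],
    [0,0,-11.5],
    [0,0,-17],
    [0,0,-20],
    [0,0,-23]
  ]
}}

```text
clock: 14.25
tcp_pos: [0.5279, 0.1769, 0.0465]
tool_rot: [-1.874, -2.517, 0.006]
contact_force: [-0.0, 1.5, -0.0]
gripper_width: -0.0
```

```bash
python3 -c "
from h import *
arc((1.5,1.57,1.65))
cv2.imwrite('pics/w11.png',env.read_camera('wrist')[:,:,::-1])"
```

```text
t 14.25 loc [25.3 88.4] z 46.5 yaw 86.1 F [-0.   1.5 -0. ] w -0.0 q [-0.15  0.74 -0.33  1.86  0.39  0.61 -0.44]
1.5 off [1.1 0.8 0.5] twist [-0.29 -0.05  0.18]
1.57 off [-2.4 -0.2  0.5] twist [-0.29 -0.06 -3.83]
1.65 off [-6.5 -1.   0.5] twist [-0.28 -0.07 -8.42]
```

View pics/w11.png

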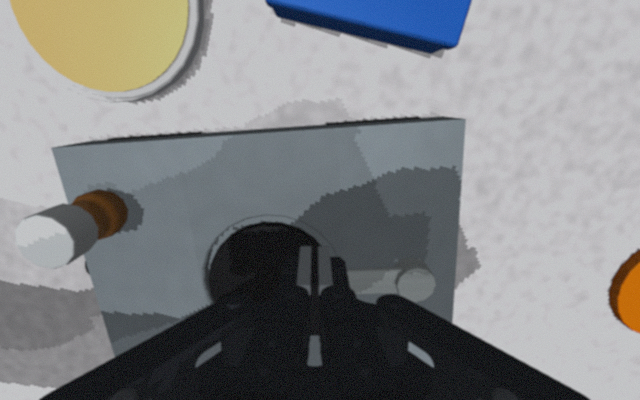

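The clip is nearly over the disc, with the arm at (330–410, 280) and the boss at (416,284). Small steps up to the stop, watching the force.

>>> {"fn": "apply_moves", "kwargs": {
  "fingers": [0,0,0,0,0],
  "offset": [
    [-1,0,0],
    [-2,0,0],
    [-3,0,0],
    [-4,0,0],
    [-4,0,0]
  ],
  "twist": [
    [0,0,-1],
    [0,0,-2],
    [0,0,-3],
    [0,0,-4],
    [0,0,-4]
  ]
}}

```text
clock: 14.8
tcp_pos: [0.5276, 0.1745, 0.0464]
tool_rot: [-1.779, -2.581, 0.005]
contact_force: [-3.0, 3.6, 1.0]
gripper_width: 0.0002
```

>>> {"fn": "apply_moves", "kwargs": {
  "fingers": [0,0,0,0,0],
  "offset": [
    [-0.5,0,0],
    [-1,0,0],
    [-1.5,0,0],
    [-2,0,0],
    [-2,0,0]
  ],
  "twist": [
    [0,0,0],
    [0,0,0],
    [0,0,0],
    [0,0,0],
    [0,0,0]
  ]
}}

```text
clock: 15.3
tcp_pos: [0.5276, 0.1745, 0.0464]
tool_rot: [-1.776, -2.581, 0.003]
contact_force: [-2.2, 5.4, 0.5]
gripper_width: 0.0001
```

The tool no longer advances (0 mm for 2 mm commanded, about 6 N), so the clip is at its stop. Backing off and clearing the view.

>>> {"fn": "apply_moves", "kwargs": {
  "fingers": [0,0,0,0,0],
  "offset": [
    [4,0,0],
    [10,0,0],
    [12,0,-30],
    [12,0,-70],
    [12,0,-110]
  ],
  "twist": [
    [0,0,0],
    [0,0,0],
    [0,0,0],
    [0,0,0],
    [0,0,0]
  ]
}}

```text
clock: 15.8
tcp_pos: [0.5243, 0.1842, 0.1573]
tool_rot: [-1.778, -2.58, 0.006]
contact_force: [1.3, -0.6, -0.3]
gripper_width: 0.0003
```

>>> {"fn": "apply_moves", "kwargs": {
  "fingers": [0,0,0,0,0],
  "offset": [
    [-40,10,-20],
    [-85,20,-30],
    [-130,30,-40],
    [-175,40,-40],
    [-220,50,-40]
  ],
  "twist": [
    [0,0,0],
    [0,0,0],
    [0,0,0],
    [0,0,0],
    [0,0,0]
  ]
}}

```text
clock: 16.3
tcp_pos: [0.6508, -0.0068, 0.1965]
tool_rot: [-1.781, -2.581, 0.008]
contact_force: [1.1, 0.6, -0.6]
gripper_width: -0.0001
```

```bash
python3 -c "
from h import *
st()
a=env.read_camera('top')[135:305,180:390,::-1]
cv2.imwrite('pics/t12.png',cv2.resize(a,None,fx=3.5,fy=3.5,interpolation=2))
a=env.read_camera('scene')[150:320,220:480,::-1]
cv2.imwrite('pics/s12.png',cv2.resize(a,None,fx=3,fy=3,interpolation=2))"
```

```text
t 16.3 loc [  75.9 -126.8] z 196.5 yaw 90.2 F [ 1.1  0.6 -0.6] w -0.1 q [ 0.22  0.69 -0.45  1.45  0.31  1.08  0.08]
```

View pics/t12.png

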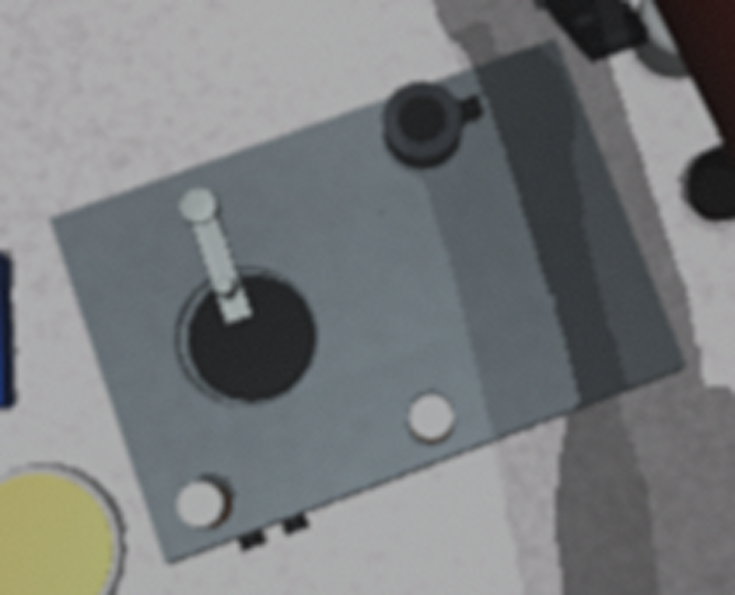

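View pics/s12.png

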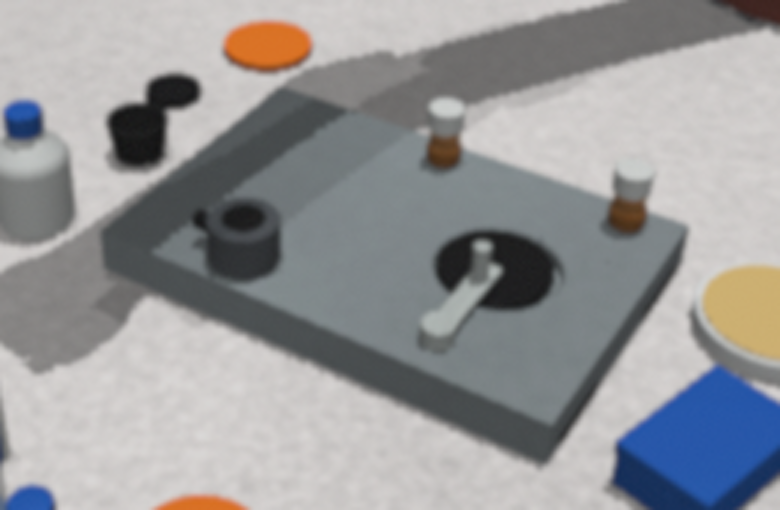

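The clip lies over the disc, with its tip at crop (237,320) and the boss at (199,205). The disc, vials and everything else are unmoved. A numeric check of the angle first, then handing in.

```bash
python3 -c "
from h import *
f=lambda x,y:((x+.5)/3.5-.5+180,(y+.5)/3.5-.5+135)
a=Lo(ray('top',f(198.5,205),.043));b=Lo(ray('top',f(238,321),.039));d=b-a
print(a,b,np.hypot(*d),'angle',np.arctan2(-d[0],d[1]))
st()"
```

```text
[75.44428075 70.01818931] [ 8.26410562 70.9578449 ] 67.18674633845914 angle 1.5568101423855634
t 16.4 loc [  74.6 -135.8] z 194.6 yaw 89.5 F [ 0.5 -1.5 -0.8] w -0.1 q [ 0.23  0.69 -0.44  1.45  0.32  1.08  0.08]
```

```bash
python3 -c "
from h import *
print(env.close_job())"
```

```text
the job is handed in; nothing more can be done
None
```

I pushed the large black disc into the recess, then pushed the clip round over it until it reached its stop, and handed the job in at about 16.4 s.

**Disc:** with the fingers half open, I pushed it along the base top until it dropped in. Touching its rear part with the shut fingers put its top at 30.1 mm, level with the base. It did not sink under 6.6 N, so it is flush. It sits about 2.7 mm off the recess centre towards the -y wall, within the 3 mm of play.

**Clip:** I pushed it by its post until it stopped moving, at about 6 N. The last top view gives its angle as 1.557 rad against 1.57 at the stop, which is within measuring error.

**Everything else:** in the last top and scene views the vials, dish, slide box, bottle, eye cup and small disc look unmoved. The arm was clear of everything. The largest contact force I read was about 8 N, when touching down on the base. No check failed or disagreed.

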